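# Fetch a lens tube from the sloped dispenser lane

### The job

Take the front lens tube (the one at the low stop) out of the sloped lane that holds the fat capped lens tubes, so that the tube behind it rolls down to the stop. Lay the tube you took lengthwise along the empty V-mount on the rail, centred on it, lowering it gently rather than dropping it, and let go.

Things in the scene. Friction and masses are not known exactly. Their poses are not given: they have to be found in the camera images.
- tube_front_center (a point): Centre of the front lens tube: black cylinder with grey flat end caps, 30 mm diameter, 60 mm long, 90 g, lying level across a sloped lane against its low stop. y axis: along its length (it may have rolled about it). Grip the 60 mm between its ends from above: here the floor is 36 mm wide, so both ends overhang 12 mm; side walls begin 38 mm uphill. A similar lane of 16 mm steel posts is not wanted.
- tube_next_center (a point): Centre of the next lens tube, identical to the front one and touching it, 30 mm farther up the lane; a third lies behind it. y axis: along its length. It rolls down to the stop by itself when the front one is lifted away.
- lane_front (a point): Fixed point of the lens-tube rack, 85 mm above the bench: centre of a tube resting at the stop. x points level up the lane, y across it, z up. The aluminium floor lies 15 mm below (square to the slope), climbs along +x at 0.22 rad for 165 mm. The stop, a lip 36 mm wide and 13 mm above the floor, is 15 mm away in -x: lift the tube at least 25 mm to clear it.
- vmount (a point): Centre of a tube when seated in the empty V-mount, 65 mm above the bench; the groove runs along x, z is up. The mount is dark metal, 36 mm long, so the tube overhangs 12 mm at each end; its 45-degree faces end 23 mm to each side, 1 mm above this point. It is fixed on a black rail 50 mm wide, 20 mm high. On the rail stands a lens holder, 90 mm high, its near face 120 mm away in +x.
Things that resemble listed ones, but are neither listed nor needed, are in the scene too. What is shaped like the part that bears tube_next_center but turquoise is not meant.

How it is judged:
On the way:
1. the front tube is lifted clear of the lane (z of tube_front_center in the frame of lane_front above 0.02 m), for 0.1 s.
At the end, for the whole second after the job is handed in: The tube that was at the front lies still in the empty V-mount, its centre within 15 mm of the seated centre and its length within 10 degrees of the groove; the next tube rests still at the lane's stop, within 10 mm of the front place (distance between tube_front_center and vmount below 0.015 m and angle between the y axis of tube_front_center and the x axis of vmount, either way round below 0.175 rad and distance between tube_next_center and lane_front below 0.01 m and distance of tube_front_center from where it was at the start of the episode above 0.1 m and linear speed of each of tube_front, tube_next below 0.02 m/s); the robot touches nothing.
It fails at once if the tube is dropped into the V-mount (falls freely from more than about 20 mm) (horizontal distance between tube_front_center and vmount below 0.05 m and contact force between the fingers and tube_front below 0.05 N and linear speed of tube_front above 0.6 m/s).
It also fails if it takes over 35 s, if anything falls off the work surface, if the arm or the gripper's body presses on something with over 40 N, if the wrist force passes 120 N, or if a joint passes its speed limit or range.

### The arm

A 6-joint arm with a two-finger parallel gripper is mounted at the origin on the work surface. World frame = base frame: x ahead of the robot, y to its left, z up, the work surface at z = 0. Lengths are in m, angles in rad, forces in N, time in s.
With the tool pointing down it reaches from about 0.4 to 0.825 m from the base axis. Payload 7 kg.
Tool frame: the origin (TCP) lies at the centre of the arm's flange, where the gripper is bolted on; the fingertips stand 178 mm ahead of it and the grasp point (between the pads) lies 159 mm ahead of it; x points along the fingers, y is the direction in which the jaws open and shut, and the axes are right-handed (so a half turn about x gives the same grasp; the last joint's range is limited). The gripper opens to 88 mm and grips with 3 to 60 N. Pads are 19 mm wide; open, the fingers measure 130 mm over their backs; the gripper's body (78 mm by 193 mm) begins 47 mm behind the grasp point.
Start: joints at [-0.998, 0.359, 0.012, 0, -1.224, -0.288], TCP at [0.19, -0.648, 0.405] pointing down, gripper open.
Joint ranges: [-3.07, 3.07], [-1.43, 2.12], [-1.02, 1.25], [-3.03, 1.67], [-3.05, -0], [-3.03, 3.03]. Speed limits (rad/s): [2.39, 2.39, 3.01, 3.14, 3.14, 3.14].

### API

Orientations are given as [roll, pitch, yaw] about the fixed x, y, z axes, in that order (R = Rz(yaw) Ry(pitch) Rx(roll)).
In Python, from station import status, viewer, arm gives the robot as it stands. The module is installed in compiled form; this text tells all that it offers.
- The arm moves only by the tool apply_moves, never from a script. Its argument "commands" is a list of rows, each an object of numbers: "dx", "dy", "dz": the shift along the world's x, y, z in mm; "spin": the turn about the world's z in degrees; "hand": the closure, from 0 (fully open) to 1 (shut). A call has exactly 5 rows; each row shifts and turns the commanded pose from where the row before left it; what a row does not reach is not made up. A row lasts 1/8 s, in which the tool goes at most 62.5 mm and 10.7 degrees, less where a joint would pass 70% of its speed; a pose out of reach is approached as far as the arm can. A call is refused whole if a number of a shift passes 62.5 or a number of a turn 10.7, either way. A call with a gripper value outside its range is refused whole. The fingers move at their own pace and stop on an object; "grip_force" is the grip in N (left out, the last holds). Time passes only in rows, so rows that do not move let the fingers close, or fill a call up. It gives the time, the measured TCP pose, the force and the opening at its end, in the units of the state.
- status.get_state(): the state, without advancing time (a new reading comes with each control period).
- viewer.grab_frame(name): name is "side" or "top"; returns the picture (400x640x3 uint8, red, green, blue); there is no depth.
- viewer.camera_info(name): a dict with "fx", "fy", "cx", "cy" (pixels), "eye" and "attitude" of the camera in the world. Camera axes: x right, y up, looking along -z (the intrinsics and any distortion apply to the point x, -y, -z); pixel columns grow to the right and rows downward; lengths in m; the calibration is good to about 2 mm. A picture is of the moment at which its call begins. camera_info takes no time and is no camera call.
- arm.job_done(): hands the job in, once; it reports no verdict.
The state is a dict: "t": time; "q": joint angles; "qd": joint speeds; "joint_efforts": joint torques, N m; "eef_pos": TCP position; "ee_rot": TCP orientation; "force": force on the tool from outside, world axes, zero at the start; "moment": the same for the moment, N m; "width": finger opening in m.
Only numpy, scipy, OpenCV 4.12 (cv2) and the standard library are available. Lean on these libraries where they do the work, as an engineer would, in place of code of your own. Each camera call takes 0.05 s, during which the arm holds its last target.

## Working session

There is one attempt and no reset: what is moved stays moved. The work goes in short steps, Python scripts to look and compute and a tool call to move; the robot and the scene stay as the last step left them, time stands still between calls to the robot, and variables do not carry over. Pictures are saved under pics/ and viewed, and the job is handed in when it is done.

Besides the shell and the picture viewer there is one more tool, called after "Emit:" as name([rows], argument=value, ...), one row to a line, values as JSON. apply_moves: Moves the arm, as the interface text tells. Its arguments: {"type":"object","properties":{"commands":{"type":"array","items":{"type":"object","properties":{"dx":{"type":"number"},"dy":{"type":"number"},"dz":{"type":"number"},"spin":{"type":"number"},"hand":{"type":"number"}}}},"grip_force":{"type":"number"}},"required":["commands"]}

```bash
mkdir -p pics
python3 - <<'E'
from station import status, viewer, arm
import cv2
for n in("side","top"):
    f=viewer.grab_frame(n); cv2.imwrite(f"pics/{n}0.png",f[:,:,::-1]); print(n,viewer.camera_info(n))
print(status.get_state())
E
```

```text
side {'fx': 412.3810656530272, 'fy': 412.3810656530272, 'cx': 314.6268779379603, 'cy': 193.60883173744688, 'eye': array([0.26131775, 0.55189874, 0.66557703]), 'attitude': array([ 0.79521094,  0.01491425, -2.77693415])}
top {'fx': 414.1264042010818, 'fy': 414.1264042010818, 'cx': 323.4524112932311, 'cy': 200.39192174061387, 'eye': array([0.30747528, 0.00708843, 0.85213774]), 'attitude': array([ 0.23286559,  0.00270963, -1.62381657])}
{'t': 0.1, 'q': array([-9.97910506e-01,  3.59279129e-01,  1.11439116e-02, -2.83969726e-04,
       -1.22410622e+00, -2.88064551e-01]), 'qd': array([ 0.00026824, -0.00269941,  0.00277696, -0.00036603, -0.00032551,
       -0.00041298]), 'joint_efforts': array([-3.03389599e-03, -5.84162772e+01,  2.93748629e+01,  7.01565385e+00,
        1.01312526e-02, -7.38019548e-05]), 'eef_pos': array([ 0.189582  , -0.64764117,  0.40384113]), 'ee_rot': array([1.67620591, 1.56932675, 1.96093049]), 'force': array([-0.416652  , -0.58864914,  0.301604  ]), 'moment': array([ 0.02001481,  0.01297422, -0.07836233]), 'width': 0.08809839299603646}
```

View pics/side0.png

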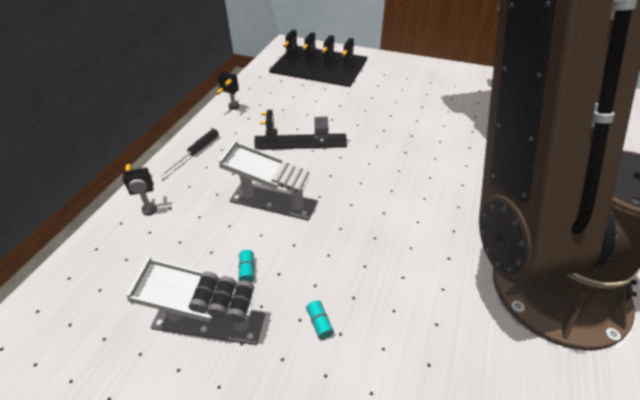

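View pics/top0.png

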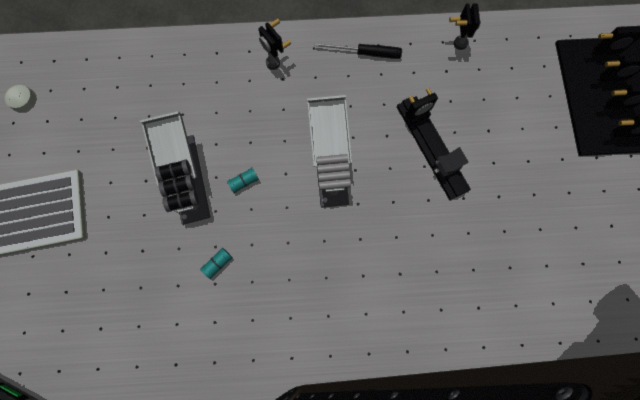

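The side view shows the black capped tubes in the near lane, with the front one at about (240,298), the steel posts at (292,177), turquoise decoys at (246,265) and (319,319), and the V-mount on the rail at (321,127). In the top view the front black tube is at about (179,200) and the V-mount at (452,162). The black tubes with grey caps fit the description, so I'll confirm them in enlarged crops.

```bash
cat > h.py <<'E'
import numpy as np, cv2
from scipy.spatial.transform import Rotation as R
from station import status, viewer, arm
def cam(n):
    c=viewer.camera_info(n); return c, R.from_euler('xyz',c['attitude']).as_matrix()
def ray(n,u,v):
    c,M=cam(n); d=M@np.array([(u-c['cx'])/c['fx'],-(v-c['cy'])/c['fy'],-1.]); return c['eye'],d/np.linalg.norm(d)
def plane(n,u,v,z):
    e,d=ray(n,u,v); return e+d*(z-e[2])/d[2]
def tri(a,b):
    e1,d1=ray('side',*a); e2,d2=ray('top',*b)
    s=np.linalg.lstsq(np.c_[d1,-d2],e2-e1,rcond=None)[0]
    p,q=e1+s[0]*d1,e2+s[1]*d2; return (p+q)/2,np.linalg.norm(p-q)
def proj(n,P):
    c,M=cam(n); p=M.T@(np.asarray(P)-c['eye']); return c['cx']+c['fx']*p[0]/-p[2], c['cy']-c['fy']*p[1]/-p[2]
def crop(src,dst,x0,y0,w,h,k):
    im=cv2.imread(src)[y0:y0+h,x0:x0+w]; return cv2.resize(im,None,fx=k,fy=k,interpolation=cv2.INTER_CUBIC)
E
python3 - <<'E'
from h import *
a=crop('pics/top0.png',0,130,100,100,140,4);b=crop('pics/side0.png',0,180,240,100,140,4)
b=crop('pics/side0.png',0,120,250,150,100,4)
cv2.imwrite('pics/c_top.png',a);cv2.imwrite('pics/c_side.png',b)
c=crop('pics/top0.png',0,390,80,90,125,4);d=crop('pics/side0.png',0,245,100,110,125,4)
cv2.imwrite('pics/c_rail.png',np.hstack([c,d]))
cv2.imwrite('pics/c_lane.png',np.hstack([a[:400],b]) if 0 else a)
print(viewer.camera_info('top').keys())
E
```

```text
dict_keys(['fx', 'fy', 'cx', 'cy', 'eye', 'attitude'])
```

View pics/c_top.png

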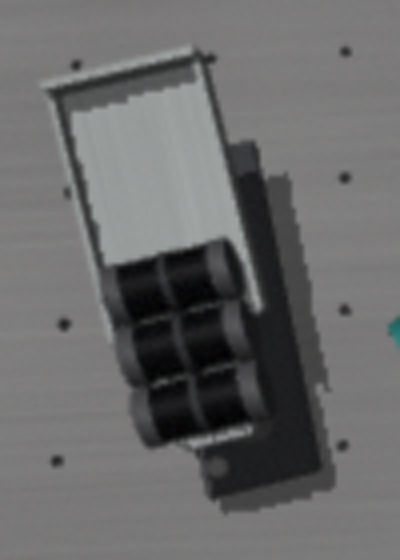

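View pics/c_side.png

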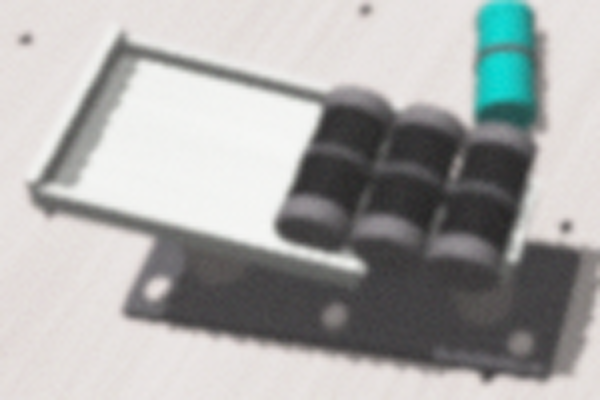

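View pics/c_rail.png

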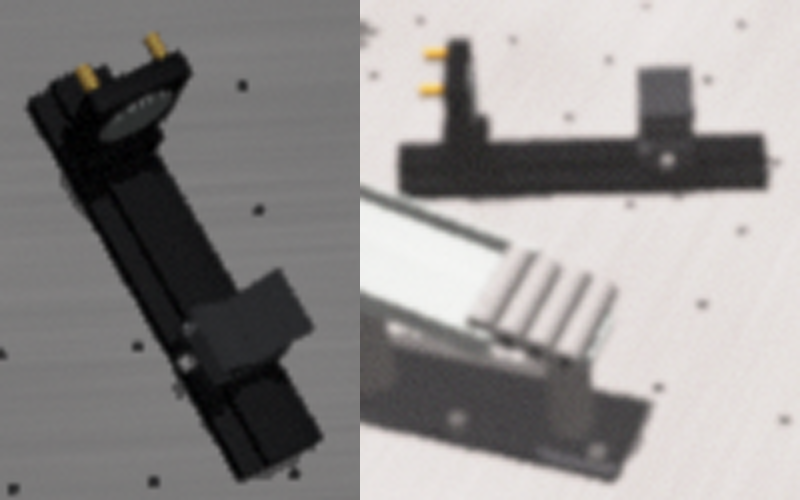

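Run:
```python
from h import *
f=lambda x,y,ox,oy:(ox+x/4-.375,oy+y/4-.375)
T=lambda x,y:f(x,y,130,100); S=lambda x,y:f(x,y,120,250)
print('tube tri',tri(S(483,203),T(200,405)), plane('top',*T(200,405),.085),plane('side',*S(483,203),.085))
print('2nd',tri(S(410,183),T(185,343)))
# lane direction: floor side edges, wall tops in top
for z,p in((.09,(110,340)),(.09,(262,312))): print(plane('top',*T(*p),z))
# far wall corners tri
A=tri(S(122,33),T(197,50)); B=tri(S(38,190),T(45,87)); print('far corners',A,B)
d=A[0]-B[0]; print('cross dir deg',np.degrees(np.arctan2(d[1],d[0])))
L=plane('top',*T(133,395),.085);
print('tube axis', [np.degrees(np.arctan2(*(plane('top',*T(*q),.085)-plane('top',*T(*p),.085))[[1,0]])) for p,q in(((133,395),(255,365)),((150,447),(265,415)),((124,388),(245,358)))])
V=lambda x,y:f(x,y,390,80); W=lambda x,y:f(x-360,y,245,100)
print('vm tri',tri(W(665,91),V(250,325)),plane('top',*V(250,325),.066),plane('side',*W(665,91),.066))
c=[plane('top',*V(*p),.066) for p in((275,268),(315,327),(222,383),(186,322))]
print(np.mean(c,0)); 
for i in range(4):
    d=c[(i+1)%4]-c[i]; print(np.linalg.norm(d),np.degrees(np.arctan2(d[1],d[0])))
# rail edges
for p,q,z in(((30,105),(240,478),.02),((150,150),(320,436),.02)):
    a,b=plane('top',*V(*p),z),plane('top',*V(*q),z);d=a-b;print('rail',a,b,np.degrees(np.arctan2(d[1],d[0])))
```

```text
tube tri (array([0.50257258, 0.27184235, 0.08944673]), np.float64(0.0013485427606471684)) [0.50302368 0.27318909 0.085     ] [0.50515627 0.26970677 0.085     ]
2nd (array([0.53127032, 0.27733373, 0.09632859]), np.float64(0.0009898279999662372))
[0.53605269 0.31529252 0.09      ]
[0.54610537 0.24298085 0.09      ]
far corners (array([0.66947252, 0.26752143, 0.11842461]), np.float64(0.0012475337188184695)) (array([0.65444414, 0.33979217, 0.11757699]), np.float64(0.0016257730256170498))
cross dir deg -78.25300687682858
tube axis [np.float64(-78.57430707609424), np.float64(-76.83747803513329), np.float64(-78.43878046882593)]
vm tri (array([ 0.56268547, -0.26112729,  0.06581738]), np.float64(0.003354918890756616)) [ 0.56089321 -0.26121123  0.066     ] [ 0.5644029  -0.26115647  0.066     ]
[ 0.56102988 -0.26102579  0.066     ]
0.03580868085060964 -153.64442957503624
0.05635511179235754 118.00562466980233
0.035455251050699875 23.416791778092463
0.054551508804500506 -61.51938625873443
rail [ 0.70772673 -0.1728876   0.02      ] [ 0.49338534 -0.26141797  0.02      ] 22.44230791190423
rail [ 0.67780489 -0.23527746  0.02      ] [ 0.51347326 -0.30562696  0.02      ] 23.1755131322652
```

Run:
```python
from h import *
a=crop('pics/top0.png',0,425,130,50,50,8);b=crop('pics/side0.png',0,300,105,50,50,8)
o=np.hstack([a,b]).astype(float); o=np.clip((o-10)*2.2,0,255)
cv2.imwrite('pics/vm.png',o)
```

```text
[ WARN:0@0.522] global loadsave.cpp:1063 imwrite_ Unsupported depth image for selected encoder is fallbacked to CV_8U.
```

View pics/vm.png

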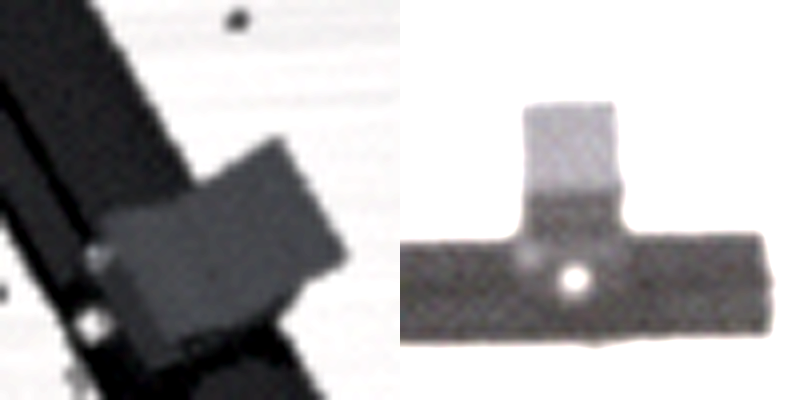

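Run:
```python
from h import *
V=lambda x,y:(425+x/8-.44,130+y/8-.44); W=lambda x,y:(300+(x-400)/8-.44,105+y/8-.44)
top=[plane('top',*V(*p),.066) for p in((280,138),(347,258),(185,345),(118,215))]
sd=[plane('side',*W(*p),.066) for p in((523,104),(614,104),(620,190),(524,190))]
for c in(top,sd):
    print(np.mean(c,0).round(4))
    for i in range(4):
        d=c[(i+1)%4]-c[i]; print(' ',c[i].round(4),round(np.linalg.norm(d),4),np.degrees(np.arctan2(d[1],d[0])).round(1))
# rail by side: top edges etc
print('far top corners tri',tri(W(523,104),V(280,138)),tri(W(614,104),V(347,258)))
# tube silhouettes of predicted centre
for z in(.085,.0): pass
```

```text
[ 0.5638 -0.2646  0.066 ]
  [ 0.5897 -0.2798  0.066 ] 0.0348 -158.8
  [ 0.5572 -0.2924  0.066 ] 0.0476 115.3
  [ 0.5369 -0.2494  0.066 ] 0.0369 19.9
  [ 0.5716 -0.2368  0.066 ] 0.0467 -67.2
[ 0.5638 -0.2592  0.066 ]
  [ 0.5861 -0.2761  0.066 ] 0.0291 -160.4
  [ 0.5587 -0.2858  0.066 ] 0.0468 112.0
  [ 0.5412 -0.2424  0.066 ] 0.0297 19.7
  [ 0.5691 -0.2324  0.066 ] 0.0468 -68.8
far top corners tri (array([ 0.58950297, -0.28120375,  0.06249455]), np.float64(0.0027297427579439063)) (array([ 0.5606261 , -0.29481144,  0.05943017]), np.float64(0.0025032461929771397))
```

Run:
```python
from h import *
V=lambda x,y:(425+x/8-.44,130+y/8-.44)
a,b=plane('top',*V(90,0),.02),plane('top',*V(330,400),.02); d=a-b; print('rail right edge',np.degrees(np.arctan2(d[1],d[0])))
n=np.array([-np.sin(np.radians(22)),np.cos(np.radians(22))]); print('offset of centre from edge line (expect 25mm)',[(np.array([.5635,-.2625])-p[:2])@n for p in(a,b)])
s=status.get_state(); M=R.from_euler('xyz',s['ee_rot']).as_matrix(); print(M.round(3),'jaw deg',np.degrees(np.arctan2(M[1,1],M[0,1])))
```

```text
rail right edge 23.382146778401463
offset of centre from edge line (expect 25mm) [np.float64(0.020756863226015103), np.float64(0.02377071314797031)]
[[-0.001 -0.281  0.96 ]
 [ 0.001  0.96   0.281]
 [-1.     0.001 -0.   ]] jaw deg 106.31351069936848
```

Emit:
apply_moves([
  {"dx": 45,"dy": 20,"dz": 0,"spin": -0.92,"hand": 0},
  {"dx": 45,"dy": 20,"dz": 0,"spin": -0.92,"hand": 0},
  {"dx": 45,"dy": 20,"dz": 0,"spin": -0.92,"hand": 0},
  {"dx": 45,"dy": 20,"dz": 0,"spin": -0.92,"hand": 0},
  {"dx": 45,"dy": 20,"dz": 0,"spin": -0.92,"hand": 0},
], grip_force=15)

```text
t: 0.72
eef_pos: [0.4159, -0.5469, 0.4042]
ee_rot: [2.097, 1.57, 2.301]
force: [0.7, -0.8, -0.7]
width: 0.0875
```

Emit:
apply_moves([
  {"dx": 10,"dy": 50,"dz": 0,"spin": 0,"hand": 0},
  {"dx": 10,"dy": 50,"dz": 0,"spin": 0,"hand": 0},
  {"dx": 10,"dy": 50,"dz": 0,"spin": 0,"hand": 0},
  {"dx": 10,"dy": 50,"dz": 0,"spin": 0,"hand": 0},
  {"dx": 10,"dy": 50,"dz": 0,"spin": 0,"hand": 0},
])

```text
t: 1.35
eef_pos: [0.4646, -0.2961, 0.4044]
ee_rot: [2.312, 1.57, 2.516]
force: [1.1, 0.9, -0.7]
width: 0.0873
```

Emit:
apply_moves([
  {"dx": 8,"dy": 50,"dz": 0,"spin": 0,"hand": 0},
  {"dx": 8,"dy": 50,"dz": 0,"spin": 0,"hand": 0},
  {"dx": 8,"dy": 50,"dz": 0,"spin": 0,"hand": 0},
  {"dx": 8,"dy": 50,"dz": 0,"spin": 0,"hand": 0},
  {"dx": 8,"dy": 50,"dz": 0,"spin": 0,"hand": 0},
])

```text
t: 1.98
eef_pos: [0.5045, -0.0461, 0.4046]
ee_rot: [2.387, 1.571, 2.591]
force: [0.9, -1.0, -0.3]
width: 0.0877
```

Emit:
apply_moves([
  {"dx": 0,"dy": 50,"dz": 0,"spin": 0,"hand": 0},
  {"dx": 0,"dy": 50,"dz": 0,"spin": 0,"hand": 0},
  {"dx": 0,"dy": 50,"dz": 0,"spin": 0,"hand": 0},
  {"dx": 0,"dy": 50,"dz": 0,"spin": 0,"hand": 0},
  {"dx": 0,"dy": 30,"dz": 0,"spin": 0,"hand": 0},
])

```text
t: 2.6
eef_pos: [0.5043, 0.1843, 0.4043]
ee_rot: [-2.982, 1.57, -2.776]
force: [0.4, 0.0, -0.3]
width: 0.0877
```

Emit:
apply_moves([
  {"dx": 0,"dy": 30,"dz": -10,"spin": 0,"hand": 0},
  {"dx": 0,"dy": 30,"dz": -10,"spin": 0,"hand": 0},
  {"dx": 0,"dy": 28,"dz": -20,"spin": 0,"hand": 0},
  {"dx": 0,"dy": 0,"dz": -40,"spin": 0,"hand": 0},
  {"dx": 0,"dy": 0,"dz": -20,"spin": 0,"hand": 0},
])

```text
t: 3.22
eef_pos: [0.5038, 0.2702, 0.3021]
ee_rot: [-2.694, 1.567, -2.489]
force: [-0.2, -0.2, -0.3]
width: 0.0872
```

Run:
```python
from h import *
for n in("side","top"):
    f=viewer.grab_frame(n); cv2.imwrite(f"pics/{n}1.png",f[:,:,::-1])
s=status.get_state(); M=R.from_euler('xyz',s['ee_rot']).as_matrix(); print(s['eef_pos'],np.degrees(np.arctan2(M[1,1],M[0,1])),s['eef_pos']+.159*M[:,0])
cv2.imwrite('pics/c1.png',np.hstack([crop('pics/side1.png',0,130,200,130,150,3),crop('pics/top1.png',0,120,90,130,150,3)]))
for y in(-.044,.044): 
  p=s['eef_pos']+.178*M[:,0]+y*M[:,1]; print('tips',p,proj('side',p),proj('top',p))
```

```text
[0.50379464 0.2697004  0.30187069] 101.70649155500408 [0.50315271 0.26914359 0.14287296]
tips [0.51200349 0.22599241 0.12398807] (np.float64(246.13623630077058), np.float64(263.509501284147)) (np.float64(198.44755336162916), np.float64(189.8046562433193))
tips [0.49414851 0.3121617  0.12375839] (np.float64(229.43490961212314), np.float64(312.72707484374627)) (np.float64(150.5961943531026), np.float64(201.84824943558854))
```

View pics/c1.png

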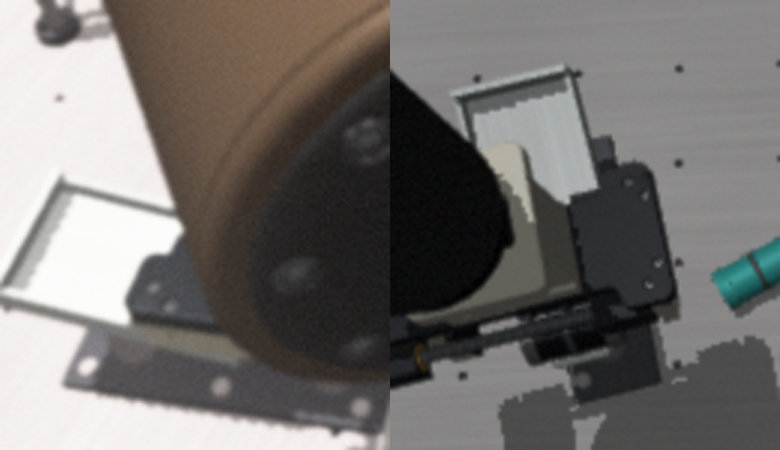

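Emit:
apply_moves([
  {"dx": 0,"dy": 2,"dz": -10,"spin": 0,"hand": 0},
  {"dx": 0,"dy": 0,"dz": -12,"spin": 0,"hand": 0},
  {"dx": 0,"dy": 0,"dz": -12,"spin": 0,"hand": 0},
  {"dx": 0,"dy": 0,"dz": -10,"spin": 0,"hand": 0},
  {"dx": 0,"dy": 0,"dz": -10,"spin": 0,"hand": 0},
])

```text
t: 3.95
eef_pos: [0.5047, 0.2722, 0.25]
ee_rot: [-2.085, 1.571, -1.881]
force: [-0.8, 0.3, 0.8]
width: 0.0873
```

Emit:
apply_moves([
  {"hand": 0},
  {"hand": 0.2},
  {"hand": 0.25},
  {"hand": 0.25},
  {"hand": 0.25},
])

```text
invalid input at $.commands[0]: expected keys dx, dy, dz, spin, hand
```

Emit:
apply_moves([
  {"dx": 0,"dy": 0,"dz": -4,"spin": 0,"hand": 0.2},
  {"dx": 0,"dy": 0,"dz": 0,"spin": 0,"hand": 0.25},
  {"dx": 0,"dy": 0,"dz": 0,"spin": 0,"hand": 0.25},
  {"dx": 0,"dy": 0,"dz": 0,"spin": 0,"hand": 0.28},
  {"dx": 0,"dy": 0,"dz": 0,"spin": 0,"hand": 0.28},
])

```text
t: 4.58
eef_pos: [0.5048, 0.2721, 0.247]
ee_rot: [-0.079, 1.57, 0.126]
force: [1.0, -1.7, 1.3]
width: 0.0637
```

Emit:
apply_moves([
  {"dx": 0,"dy": 0,"dz": -1,"spin": 0,"hand": 0.33},
  {"dx": 0,"dy": 0,"dz": 0,"spin": 0,"hand": 0.4},
  {"dx": 0,"dy": 0,"dz": 0,"spin": 0,"hand": 0.5},
  {"dx": 0,"dy": 0,"dz": 0,"spin": 0,"hand": 0.5},
  {"dx": 0,"dy": 0,"dz": 0,"spin": 0,"hand": 0.5},
], grip_force=20)

```text
t: 5.2
eef_pos: [0.5048, 0.2719, 0.2461]
ee_rot: [-0.98, 1.57, -0.776]
force: [-0.2, -3.7, 4.7]
width: 0.0601
```

Emit:
apply_moves([
  {"dx": 0,"dy": 0,"dz": 8,"spin": 0,"hand": 0.5},
  {"dx": 0,"dy": 0,"dz": 12,"spin": 0,"hand": 0.5},
  {"dx": 0,"dy": 0,"dz": 15,"spin": 0,"hand": 0.5},
  {"dx": 0,"dy": 0,"dz": 20,"spin": 0,"hand": 0.5},
  {"dx": 0,"dy": 0,"dz": 20,"spin": 0,"hand": 0.5},
])

```text
t: 5.82
eef_pos: [0.5046, 0.2723, 0.3223]
ee_rot: [0.671, 1.57, 0.876]
force: [-0.1, -0.0, -0.4]
width: 0.0601
```

Emit:
apply_moves([
  {"dx": 0,"dy": -10,"dz": 30,"spin": 0,"hand": 0.5},
  {"dx": 0,"dy": -30,"dz": 20,"spin": -5,"hand": 0.5},
  {"dx": 0,"dy": -40,"dz": 0,"spin": -5,"hand": 0.5},
  {"dx": 0,"dy": -40,"dz": 0,"spin": -5,"hand": 0.5},
  {"dx": 0,"dy": -40,"dz": 0,"spin": -5,"hand": 0.5},
])

```text
t: 6.45
eef_pos: [0.5044, 0.1111, 0.3719]
ee_rot: [0.755, 1.569, 0.608]
force: [1.1, 0.3, -0.6]
width: 0.0602
```

Run:
```python
from h import *
for n in("side","top"):
    f=viewer.grab_frame(n); cv2.imwrite(f"pics/{n}2.png",f[:,:,::-1])
s=status.get_state(); print(s['eef_pos'],s['width'],s['force'])
cv2.imwrite('pics/c2.png',np.vstack([cv2.imread('pics/side2.png')[100:],cv2.imread('pics/top2.png')[50:300]]))
```

```text
[0.50401162 0.10945813 0.37186762] 0.06030880123923089 [-0.11069786  0.95511111  0.17004767]
```

View pics/c2.png

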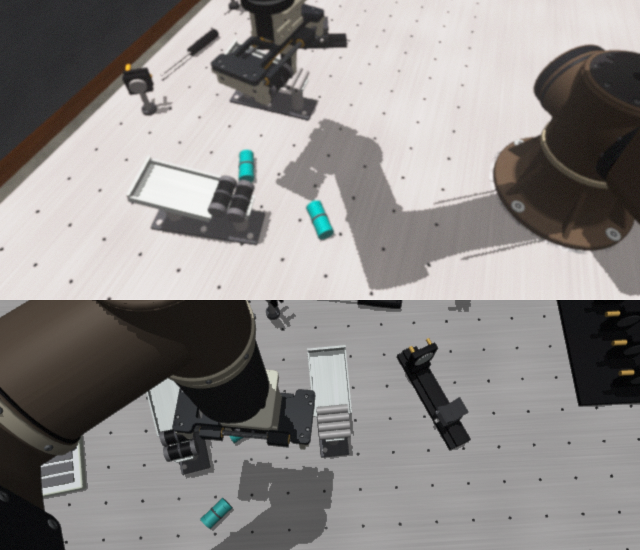

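The front tube is in the gripper at 60 mm width. Two tubes remain, and the next one has rolled down to the stop at side pixel ~(240,298). I'm moving on to the V-mount.

Emit:
apply_moves([
  {"dx": 8,"dy": -45,"dz": 0,"spin": -7,"hand": 0.5},
  {"dx": 8,"dy": -45,"dz": 0,"spin": -7,"hand": 0.5},
  {"dx": 8,"dy": -45,"dz": 0,"spin": -7,"hand": 0.5},
  {"dx": 8,"dy": -45,"dz": 0,"spin": -7,"hand": 0.5},
  {"dx": 8,"dy": -45,"dz": 0,"spin": -7,"hand": 0.5},
])

```text
t: 7.18
eef_pos: [0.5449, -0.1138, 0.3718]
ee_rot: [0.937, 1.569, 0.179]
force: [-0.2, -0.1, -0.5]
width: 0.0596
```

Emit:
apply_moves([
  {"dx": 4,"dy": -40,"dz": 0,"spin": -6,"hand": 0.5},
  {"dx": 4,"dy": -40,"dz": 0,"spin": -6,"hand": 0.5},
  {"dx": 4,"dy": -40,"dz": 0,"spin": -6,"hand": 0.5},
  {"dx": 4,"dy": -20,"dz": 0,"spin": -4,"hand": 0.5},
  {"dx": 4,"dy": -6,"dz": -20,"spin": -1.7,"hand": 0.5},
])

```text
t: 7.8
eef_pos: [0.5654, -0.2598, 0.3524]
ee_rot: [0.941, 1.567, -0.231]
force: [0.7, 0.7, -1.8]
width: 0.0598
```

Emit:
apply_moves([
  {"dx": 0,"dy": 0,"dz": -25,"spin": 0,"hand": 0.5},
  {"dx": 0,"dy": 0,"dz": -25,"spin": 0,"hand": 0.5},
  {"dx": 0,"dy": 0,"dz": -15,"spin": 0,"hand": 0.5},
  {"dx": 0,"dy": 0,"dz": 0,"spin": 0,"hand": 0.5},
  {"dx": 0,"dy": 0,"dz": 0,"spin": 0,"hand": 0.5},
])

```text
t: 8.43
eef_pos: [0.5652, -0.2587, 0.2868]
ee_rot: [0.829, 1.569, -0.34]
force: [0.7, 0.1, 0.5]
width: 0.0597
```

Run:
```python
from h import *
for n in("side","top"):
    f=viewer.grab_frame(n); cv2.imwrite(f"pics/{n}3.png",f[:,:,::-1])
s=status.get_state(); M=R.from_euler('xyz',s['ee_rot']).as_matrix(); print(s['eef_pos'],np.degrees(np.arctan2(M[1,1],M[0,1])),s['width'],s['force'])
p=s['eef_pos']+.159*M[:,0]; print(p,proj('side',p),proj('top',p))
t=np.array([.563,-.261,.065]); print(proj('side',t),proj('top',t))
cv2.imwrite('pics/c3.png',np.hstack([crop('pics/side3.png',0,240,70,130,130,3),crop('pics/top3.png',0,390,80,130,130,3)]))
```

```text
[ 0.56505599 -0.25878484  0.28683884] 23.033351148894905 0.05949332775557243 [ 0.06800874 -0.19829699 -1.11934946]
[ 0.56534195 -0.25884812  0.12783911] (np.float64(320.06765817053287), np.float64(101.41448668535058)) (np.float64(460.56162729371425), np.float64(147.85032156242022))
(np.float64(321.37735511519696), np.float64(122.84796541627291)) (np.float64(451.7383397932559), np.float64(160.04103193623422))
```

View pics/c3.png

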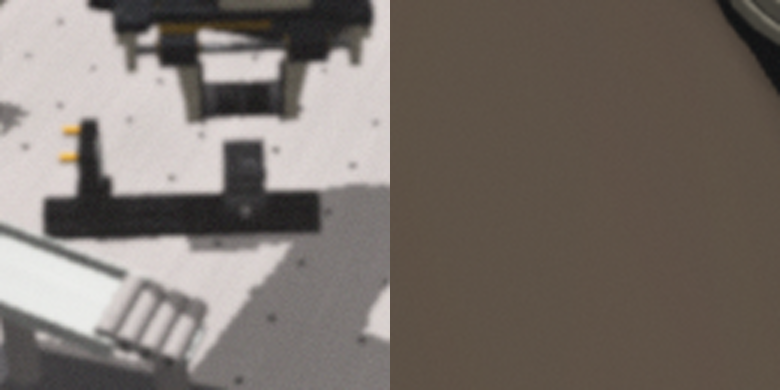

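Emit:
apply_moves([
  {"dx": -2,"dy": -2,"dz": -10,"spin": 0,"hand": 0.5},
  {"dx": 0,"dy": 0,"dz": -12,"spin": 0,"hand": 0.5},
  {"dx": 0,"dy": 0,"dz": -12,"spin": 0,"hand": 0.5},
  {"dx": 0,"dy": 0,"dz": -10,"spin": 0,"hand": 0.5},
  {"dx": 0,"dy": 0,"dz": -6,"spin": 0,"hand": 0.5},
])

```text
t: 9.15
eef_pos: [0.5625, -0.2608, 0.2345]
ee_rot: [-2.127, 1.57, 2.987]
force: [0.8, -0.0, -0.6]
width: 0.0601
```

Emit:
apply_moves([
  {"dx": 0,"dy": 0,"dz": -2,"spin": 0,"hand": 0.5},
  {"dx": 0,"dy": 0,"dz": -2,"spin": 0,"hand": 0.5},
  {"dx": 0,"dy": 0,"dz": -1,"spin": 0,"hand": 0.5},
  {"dx": 0,"dy": 0,"dz": 0,"spin": 0,"hand": 0.5},
  {"dx": 0,"dy": 0,"dz": 0,"spin": 0,"hand": 0.5},
])

```text
t: 9.78
eef_pos: [0.5633, -0.2614, 0.2321]
ee_rot: [0.679, 1.568, -0.49]
force: [-0.8, -4.1, 5.2]
width: 0.0603
```

Contact came about 6 mm early, with a force toward -y, so the tube is touching the +y face. I'll shift it about 4 mm across the groove.

Emit:
apply_moves([
  {"dx": 0.5,"dy": -1,"dz": 1,"spin": 0,"hand": 0.5},
  {"dx": 0.5,"dy": -1.5,"dz": 0,"spin": 0,"hand": 0.5},
  {"dx": 0.5,"dy": -1.5,"dz": 0,"spin": 0,"hand": 0.5},
  {"dx": 0,"dy": 0,"dz": 0,"spin": 0,"hand": 0.5},
  {"dx": 0,"dy": 0,"dz": 0,"spin": 0,"hand": 0.5},
])

```text
t: 10.4
eef_pos: [0.5641, -0.2647, 0.2315]
ee_rot: [-2.245, 1.57, 2.869]
force: [-1.2, -0.1, -0.5]
width: 0.06
```

Emit:
apply_moves([
  {"dx": 0,"dy": 0,"dz": -1,"spin": 0,"hand": 0.5},
  {"dx": 0,"dy": 0,"dz": -1.5,"spin": 0,"hand": 0.5},
  {"dx": 0,"dy": 0,"dz": -1.5,"spin": 0,"hand": 0.5},
  {"dx": 0,"dy": 0,"dz": 0,"spin": 0,"hand": 0.5},
  {"dx": 0,"dy": 0,"dz": 0,"spin": 0,"hand": 0.5},
])

```text
t: 11.02
eef_pos: [0.5646, -0.2652, 0.2283]
ee_rot: [0.624, 1.569, -0.545]
force: [-0.1, -3.7, 3.9]
width: 0.0599
```

Emit:
apply_moves([
  {"dx": 0.4,"dy": -1,"dz": 0,"spin": 0,"hand": 0.5},
  {"dx": 0.4,"dy": -1,"dz": 0,"spin": 0,"hand": 0.5},
  {"dx": 0,"dy": 0,"dz": -1,"spin": 0,"hand": 0.5},
  {"dx": 0,"dy": 0,"dz": -1,"spin": 0,"hand": 0.5},
  {"dx": 0,"dy": 0,"dz": 0,"spin": 0,"hand": 0.5},
])

```text
t: 11.65
eef_pos: [0.5652, -0.2672, 0.2262]
ee_rot: [0.418, 1.57, -0.751]
force: [-0.2, -3.1, 5.9]
width: 0.06
```

Run:
```python
from h import *
f=viewer.grab_frame('side'); cv2.imwrite("pics/side4.png",f[:,:,::-1])
s=status.get_state(); print(s['eef_pos'],s['force'],s['moment'])
cv2.imwrite('pics/c4.png',crop('pics/side4.png',0,260,70,110,100,6))
```

```text
[ 0.56524872 -0.26715729  0.22624713] [ 0.18559518 -2.15600674  6.50343785] [-1.2454575  -0.06663478  0.02685366]
```

View pics/c4.png

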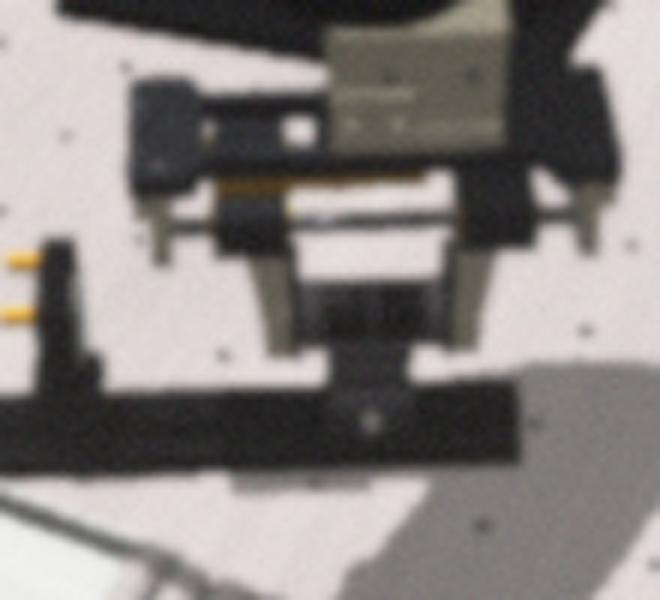

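The tube spans crop columns 297–447 and the mount 328–412, so it is centred. The TCP is at 226 mm, which is the expected seated height, so I'll let go gently.

Emit:
apply_moves([
  {"dx": 0,"dy": 0,"dz": 0,"spin": 0,"hand": 0.34},
  {"dx": 0,"dy": 0,"dz": 0,"spin": 0,"hand": 0.3},
  {"dx": 0,"dy": 0,"dz": 0,"spin": 0,"hand": 0.26},
  {"dx": 0,"dy": 0,"dz": 0,"spin": 0,"hand": 0.2},
  {"dx": 0,"dy": 0,"dz": 0,"spin": 0,"hand": 0.15},
], grip_force=3)

```text
t: 12.32
eef_pos: [0.5648, -0.2667, 0.2254]
ee_rot: [-2.276, 1.57, 2.838]
force: [0.6, 0.5, 0.2]
width: 0.0733
```

Emit:
apply_moves([
  {"dx": 0,"dy": 0,"dz": 0,"spin": 0,"hand": 0.1},
  {"dx": 0,"dy": 0,"dz": 0,"spin": 0,"hand": 0.1},
  {"dx": 0,"dy": 0,"dz": 5,"spin": 0,"hand": 0.1},
  {"dx": 0,"dy": 0,"dz": 10,"spin": 0,"hand": 0.1},
  {"dx": 0,"dy": 0,"dz": 20,"spin": 0,"hand": 0.1},
])

```text
t: 12.95
eef_pos: [0.5647, -0.2668, 0.261]
ee_rot: [-2.124, 1.57, 2.99]
force: [0.6, -0.8, 0.1]
width: 0.079
```

Emit:
apply_moves([
  {"dx": 0,"dy": 0,"dz": 30,"spin": 0,"hand": 0.1},
  {"dx": 0,"dy": 0,"dz": 40,"spin": 0,"hand": 0.1},
  {"dx": 0,"dy": 0,"dz": 40,"spin": 0,"hand": 0.1},
  {"dx": 0,"dy": -30,"dz": 20,"spin": 0,"hand": 0.1},
  {"dx": 0,"dy": -40,"dz": 0,"spin": 0,"hand": 0.1},
])

```text
t: 13.58
eef_pos: [0.5653, -0.337, 0.3947]
ee_rot: [0.843, 1.565, -0.324]
force: [1.0, 0.4, -0.5]
width: 0.0786
```

Emit:
apply_moves([
  {"dx": -20,"dy": -45,"dz": 0,"spin": 0,"hand": 0.1},
  {"dx": -20,"dy": -45,"dz": 0,"spin": 0,"hand": 0.1},
  {"dx": -20,"dy": -45,"dz": 0,"spin": 0,"hand": 0.1},
  {"dx": -20,"dy": -45,"dz": 0,"spin": 0,"hand": 0.1},
  {"dx": -20,"dy": -45,"dz": 0,"spin": 0,"hand": 0.1},
])

```text
t: 14.2
eef_pos: [0.464, -0.5631, 0.3918]
ee_rot: [0.463, 1.57, -0.706]
force: [0.5, 0.0, -0.2]
width: 0.0787
```

Run:
```python
from h import *
for n in("side","top"):
    f=viewer.grab_frame(n); cv2.imwrite(f"pics/{n}5.png",f[:,:,::-1])
s=status.get_state(); print(s['t'],s['eef_pos'],s['force'],s['width'])
t=lambda n,x,y:crop(f'pics/{n}5.png',0,x,y,65,65,6)
cv2.imwrite('pics/c5.png',np.vstack([np.hstack([t('side',290,90),t('top',420,130)]),np.hstack([t('side',200,260),t('top',145,150)])])[:,:780][:,:, :])
i=cv2.imread('pics/c5.png'); cv2.imwrite('pics/c5.png',cv2.resize(i,(600,600)))
```

```text
14.3 [ 0.46227297 -0.56549856  0.39077431] [-0.17616266 -0.0527947   0.58433769] 0.07887548974640261
```

View pics/c5.png

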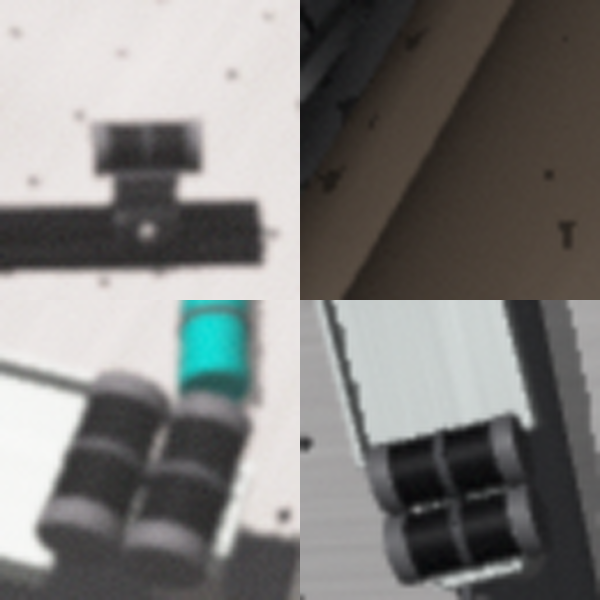

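The tube lies centred in the V-mount: crop columns 95–202 against the mount's 115–180. The next tube is at the stop and square to the lane. I'll let the arm settle and hand in.

Emit:
apply_moves([
  {"dx": 0,"dy": 0,"dz": 0,"spin": 0,"hand": 0.1},
  {"dx": 0,"dy": 0,"dz": 0,"spin": 0,"hand": 0.1},
  {"dx": 0,"dy": 0,"dz": 0,"spin": 0,"hand": 0.1},
  {"dx": 0,"dy": 0,"dz": 0,"spin": 0,"hand": 0.1},
  {"dx": 0,"dy": 0,"dz": 0,"spin": 0,"hand": 0.1},
])

```text
t: 14.92
eef_pos: [0.4652, -0.5614, 0.3908]
ee_rot: [0.518, 1.571, -0.65]
force: [-0.6, -0.3, -0.3]
width: 0.079
```

Run:
```python
from h import *
S=lambda x,y:(200+x*.65/6*1.0*2/2*1.0,0)
# next tube silhouette centre in c5 (scale 600/780*6=4.615)
k=600/780*6
a=(200+145/k,260+(488-300)/k); b=(145+(462-300)/k,150+(533-300)/k)
print(a,b,tri(a,b),'vs start',(240.4,300.4),(179.6,200.9))
m=(290+148/k,90+148/k); print('mounted',m,proj('side',[.5645,-.266,.065]))
print(arm.job_done())
```

```text
(231.41666666666666, 300.73333333333335) (180.1, 200.48333333333332) (array([0.51093188, 0.27466595, 0.08465547]), np.float64(0.01410847169067023)) vs start (240.4, 300.4) (179.6, 200.9)
mounted (322.06666666666666, 122.06666666666666) (np.float64(321.5042375016939), np.float64(121.65727362248671))
the job is handed in; nothing more can be done
None
```

I took the front black capped tube out of its lane, laid it in the empty V-mount, let go, and handed the job in at about 15 s; no verdict was reported.

- **Grip and lane:** the gripper read 60 mm with the tube held, and I lifted it about 75 mm straight up. The next tube then rolled down to the stop.
- **V-mount placing:** the tube first touched the +y face of the V about 6 mm early. I shifted it across in small steps until the gripper reached the expected seated height, then opened the jaws slowly.
- **Mounted tube check:** the side view shows it level and centred, within about 1 px of its expected place. The top view of the mount was blocked by the arm, so I couldn't check it from there.
- **Next tube check:** in the top view it sits within 1 px of where the front tube started. My side-view number disagreed: 231 px against 240 px, with rays missing by 14 mm. I had put in a wrong column (crop 145, where the tube's centre is about 188). Reading it again by eye gives about 241 px, which agrees, but I didn't recompute the position.
- **Early position differences:** the two cameras differed by up to about 5 mm on the V-mount. The final gripper y position of -0.267 m lies nearest the top-view estimate.

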